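# Empty the topping shaker in the doughnut shop

## Task

Two leftover malt balls are too big for the holes of the topping shaker that hangs in the tilting stand. Unscrew its perforated cap (anticlockwise seen from above), set the cap down right way up in the square tray with low sides, then swing the stand's side crank over so that both malt balls pour out of the open mouth into the deep pan in front of the stand.

Things in the scene. Friction and masses are not known exactly. Their poses are not given: they have to be found in the camera images.
- cap_mid (a point): Centre, half-way up, of the aluminium cap: round, 63 mm wide, 44 mm tall, z up, perforated top, 60 g; screwed on the clear shaker in the tilting stand. Grip its sides here from above, any yaw; fingers have room all round and below. It turns anticlockwise easily, without rising; after 50 to 120 degrees it is free and lifts straight off (30 mm clears the neck). Clockwise it meets a stop.
- crank_grip (a point): Grip point of the crank, a level black round bar, 14 mm thick, free 30 mm either way, fixed to the tilting shaker by a side arm. While upright: x points to the pan, y along the bar away from the shaker, z up; the pivot axis, parallel to y, lies 69 mm ahead in x and 40 mm below in z (radius 80 mm). It may turn between the fingers, so the gripper can keep pointing down.
- shaker (a joint): Tilt of the shaker, crank and all, about the pivot 140 mm above the worktop: 0 upright (stop), grows to 2.2 rad (stop) as the bar goes up and over towards the pan. Stiff, about 4 N at the bar, and stays where it is left. With the cap off, the balls have rolled out by about 2.0 rad.
- ball_a_center (a point): Centre of one malt ball, 18 mm across, 10 g; at the start on the floor of the shaker.
- ball_b_center (a point): Centre of the other malt ball, the same.
- pan_in (a point): Centre of the inner floor of the deep steel pan in front of the stand (loose, 0.5 kg): open-topped, outside 170 mm along its x, 130 mm along y, 55 mm tall, walls and floor 4 mm. It already stands where the shaker pours; it need not be moved.
- tray_in (a point): Centre of the inner floor (4 mm above the worktop) of the square aluminium tray, fixed, 150 by 150 mm outside, sides 15 mm high and 4 mm thick; empty, to the right or left of the stand (on the other side lies a wire rack of the same size). x and y run along its sides.
Not all that is in view belongs to the job. There is more than one size of the part that bears pan_in; the job needs the larger. Leave any green look-alike of the part that bears cap_mid alone.

How it is judged (in metres and radians):
On the way, in this order (a step that is already met when the one before it is completed fails the run):
1. the cap is off and stands in the tray, let go (horizontal distance between cap_mid and tray_in below 0.055 m and z of cap_mid in the frame of tray_in below 0.032 m and angle between cap_mid's own z axis and vertical below 0.17 rad and contact force between the fingers and cap below 0.1 N), for 0.2 s.
2. the shaker is tipped past level by its crank (value of joint shaker above 1.6 rad), for 0.1 s.
At the end, for the whole second after the job is handed in: The cap stands right way up (within 10 degrees) on the floor of the square tray, its centre within 55 mm of the tray's centre, and both malt balls lie inside the deep pan. The crank may be left where it is (horizontal distance between cap_mid and tray_in below 0.055 m and z of cap_mid in the frame of tray_in below 0.032 m and angle between cap_mid's own z axis and vertical below 0.17 rad and x of ball_a_center in the frame of pan_in between -0.081 and 0.081 m and y of ball_a_center in the frame of pan_in between -0.061 and 0.061 m and z of ball_a_center in the frame of pan_in between 0 and 0.04 m and x of ball_b_center in the frame of pan_in between -0.081 and 0.081 m and y of ball_b_center in the frame of pan_in between -0.061 and 0.061 m and z of ball_b_center in the frame of pan_in between 0 and 0.04 m); the robot touches nothing.
It also fails if it takes over 61 s, if anything falls off the work surface, if the arm or the gripper's body presses on something with over 40 N, if the wrist force passes 120 N, or if a joint passes its speed limit or range.

## Robot

A 6-joint arm with a two-finger parallel gripper is mounted at the origin on the work surface. World frame = base frame: x ahead of the robot, y to its left, z up, the work surface at z = 0. Lengths are in mm, angles in rad, forces in N, time in s.
With the tool pointing down it reaches from about 400 to 925 mm from the base axis. Payload 12.5 kg.
Tool frame: the origin (TCP) lies at the very end of the fingers, on their centre line; the grasp point (between the pads) lies env.hold_point_z behind it (env.hold_point_z is the distance from the TCP to the grasp point, in mm); y points along the fingers, z is the direction in which the jaws open and shut, and the axes are right-handed (so a half turn about y gives the same grasp; the last joint's range is limited). The gripper opens to 95 mm and grips with 3 to 60 N. Pads are 20 mm wide; open, the fingers measure 119 mm over their backs; the gripper's body (75 mm by 180 mm) begins 59 mm behind the grasp point.
Start: joints at [1.08, 0.491, 1.559, -0, 1.092, -0.106], TCP at [234.594, 579.321, 214.661] pointing down, gripper open.
Joint ranges: [-3.1, 3.1], [-0.84, 2.19], [0.05, 2.79], [-1.13, 4.28], [0.06, 2.93], [-2.69, 2.69]. Speed limits (rad/s): [2.22, 2.22, 2.79, 3.14, 3.14, 3.14].

## Interface

Orientations are given as [roll, pitch, yaw] about the fixed x, y, z axes, in that order (R = Rz(yaw) Ry(pitch) Rx(roll)).
In Python, from cell import env gives the robot as it stands.
- The arm moves only by the shell command python3 -m inch 'ROWS'. ROWS is JSON, one flat list of numbers, 7 for each row, row after row: the shift along the tool's x, y, z in m, then the turn, a rotation vector about the tool's x, y, z in degrees, then the closure, from -1 (fully open) to 1 (shut). In form: [tx, ty, tz, ax, ay, az, hand, tx, ty, tz, ax, ay, az, hand, ...]. A call has 1 to 10 rows; each row shifts and turns the commanded pose from where the row before left it, along the tool's axes as they then stand; what a row does not reach is not made up. A row lasts 1/10 s, in which the tool goes at most 50 mm and 8.59 degrees, less where a joint would pass 70% of its speed; a pose out of reach is approached as far as the arm can. A call is refused whole if a number of a shift passes 0.05 or a number of a turn 8.59, either way. A call with a gripper value outside its range is refused whole. The fingers move at their own pace and stop on an object; the grip force is fixed at half the most. Time passes only in rows, so rows that do not move let the fingers close. It gives the time, the measured TCP pose, the force and the opening at its end, in the units of the state.
- env.state(): the state, without advancing time (a new reading comes with each control period).
- env.read_camera(name): name is "scene" or "side" or "wrist"; returns a dict with "pixels" (480x640x3 uint8, blue, green, red), "depth" (480x640 float32, mm along the optical axis (not along the pixel's ray), 0 where there is no reading), "mtx" (3x3 intrinsics, pixels), "R" (3x3) and "t" (3): a world point X has camera coordinates R X + t. Camera axes: x right, y down, z forward; pixel columns grow to the right and rows downward; lengths in mm; the calibration is good to about 2 mm. A picture is of the moment at which its call begins.
- env.job_done(): hands the job in, once; it reports no verdict.
The state is a dict: "t": time; "joints": joint angles; "qvel": joint speeds; "tau": joint torques, N m; "eef_pos": TCP position; "tcp_rot": TCP orientation; "ft_force": force on the tool from outside, world axes, zero at the start; "moment": the same for the moment, N m; "opening": opening from 0.0 (shut) to 1.0 (fully open).
Only numpy, scipy, OpenCV 4.12 (cv2) and the standard library are available. Lean on these libraries where they do the work, as an engineer would, in place of code of your own. Each camera call takes 0.05 s, during which the arm holds its last target.

## Working session

There is one attempt and no reset: what is moved stays moved. The work goes in short steps, Python scripts to look and compute and a shell command to move; the robot and the scene stay as the last step left them, time stands still between calls to the robot, and variables do not carry over. Pictures are saved under pics/ and viewed, and the job is handed in when it is done.

```bash
ls; mkdir -p pics
python3 - <<'E'
from cell import env
import cv2
print(env.state(), env.hold_point_z)
for n in ("scene","side","wrist"):
    c=env.read_camera(n); cv2.imwrite(f"pics/a_{n}.png",c["pixels"]); print(n,c["mtx"].tolist(),c["R"].tolist(),c["t"].tolist())
E
```

```text
pics
{'t': 0.0, 'joints': array([ 1.08037140e+00,  4.91552378e-01,  1.55948012e+00,  9.11054627e-07,
        1.09171868e+00, -1.05568395e-01]), 'qvel': array([-0.00065806,  0.00092628, -0.00012007, -0.00035903, -0.00031785,
        0.00136191]), 'tau': array([-4.34932617e-04, -6.12647152e+01, -2.58186507e+01,  6.93228585e-02,
        4.80353634e-02, -4.73384762e-05]), 'eef_pos': array([234.47652974, 579.06413796, 214.05565856]), 'tcp_rot': array([-1.57194831e+00,  1.22879462e-04, -3.84857024e-01]), 'ft_force': array([-0.05411447,  0.7477796 , -0.4258836 ]), 'moment': array([ 0.00119498, -0.03046609,  0.05925631]), 'opening': 1.0001720830331935} 18.8
scene [[470.32616607745695, 0.0, 324.5387664199919], [0.0, 470.32616607745695, 237.9498867977043], [0.0, 0.0, 1.0]] [[-0.46290716617569405, 0.8864064005193849, -0.0008053703842690511], [0.6651097917380309, 0.3467387492032743, -0.6613631413490942], [-0.585957268439757, -0.3066853973035174, -0.7500654282416983]] [281.4159206456242, -331.2767863991022, 1438.7729762066092]
side [[447.5047269718029, 0.0, 313.49541928811306], [0.0, 447.5047269718029, 238.4644947594272], [0.0, 0.0, 1.0]] [[0.8342973593701558, -0.5509303330882451, -0.02058359131104016], [-0.43058245701780434, -0.6278238326090947, -0.6484103507166877], [0.34430606131245417, 0.5498299767121675, -0.7610127021621923]] [-523.4025158086117, 372.91821133774096, 779.5444085149887]
wrist [[361.7830787224881, 0.0, 322.4741864287603], [0.0, 361.7830787224881, 236.44688976079954], [0.0, 0.0, 1.0]] [[0.37550972531480725, 0.9268173687699198, -0.0014181468199700278], [0.8916453734292726, -0.36084104705238973, 0.27342689480793736], [0.25290506961342996, -0.10393894221387885, -0.96189174133854]] [-625.43152207173, -31.25546966917253, 392.7107628660416]
```

View pics/a_scene.png

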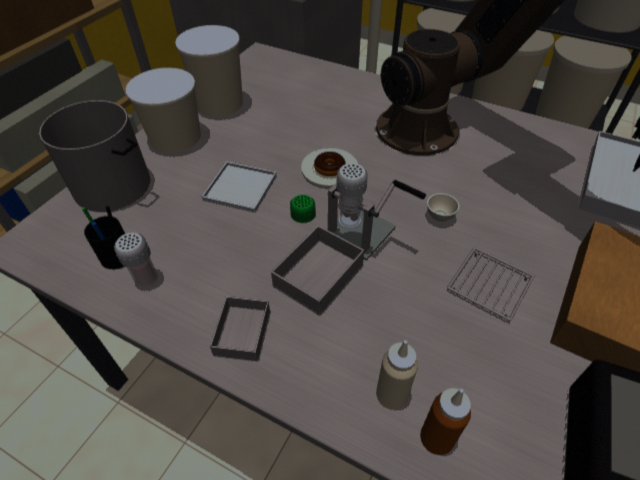

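View pics/a_side.png

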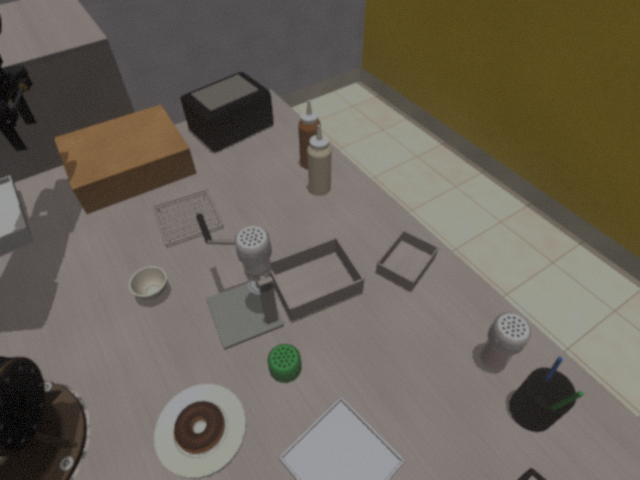

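View pics/a_wrist.png

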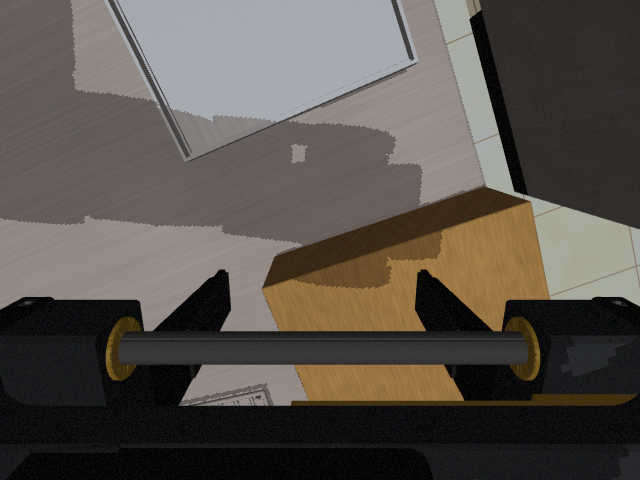

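The scene view shows the shaker with its cap at (352,175), the crank bar at (408,189), the tray at (240,186), the large pan at (318,270) and the rack at (490,284). The side view shows the cap at (253,238), the bar at (203,228) and the tray at (342,455). The green look-alike is at (303,208). I'll measure these next.

```bash
cat > h.py <<'E'
import numpy as np, cv2
from cell import env
def pts(c):
    K=c["mtx"];d=c["depth"];v,u=np.mgrid[0:480,0:640]
    P=np.stack([(u-K[0,2])/K[0,0]*d,(v-K[1,2])/K[1,1]*d,d],-1)
    W=(P-c["t"])@c["R"]; W[d==0]=np.nan
    return W
def plane(c,u,v,z):
    r=c["R"].T@np.array([(u-c["mtx"][0,2])/c["mtx"][0,0],(v-c["mtx"][1,2])/c["mtx"][1,1],1]); o=-c["R"].T@c["t"]
    return o+r*(z-o[2])/r[2]
def crop(c,x0,y0,x1,y1,name,s=5):
    cv2.imwrite(name,cv2.resize(c["pixels"][y0:y1,x0:x1],None,fx=s,fy=s,interpolation=cv2.INTER_CUBIC))
E
python3 - <<'E'
from h import *
np.set_printoptions(precision=1,suppress=True)
S=env.read_camera("scene");D=env.read_camera("side")
crop(S,280,140,440,260,"pics/b_scene.png");crop(D,180,190,300,310,"pics/b_side.png")
for c,b in ((S,(325,150,385,220)),(D,(225,215,285,280))):
    W=pts(c); x0,y0,x1,y1=b; w=W[y0:y1,x0:x1].reshape(-1,3); w=w[np.isfinite(w[:,0])]
    zm=np.percentile(w[:,2],99); t=w[w[:,2]>zm-6]; print("cap top z",zm,"centre",t.mean(0),t.min(0),t.max(0))
    for z in range(60,260,15):
        q=w[abs(w[:,2]-z)<7.5]
        if len(q): print(z,len(q),np.median(q,0),q.min(0),q.max(0))
for c,b in ((S,(385,170,432,205)),(D,(190,208,245,250))):
    W=pts(c); x0,y0,x1,y1=b; p=c["pixels"][y0:y1,x0:x1].max(-1); w=W[y0:y1,x0:x1][p<45]; w=w[np.isfinite(w[:,0])&(w[:,2]>120)]
    m=w.mean(0); u,s,vt=np.linalg.svd(w-m); k=(w-m)@vt[0]; print("bar",len(w),np.median(w,0),vt[0],np.percentile(k,[1,99]),np.percentile(w[:,2],[5,50,95]))
# tray
for c,b in ((S,(195,155,285,215)),(D,(275,395,410,480))):
    W=pts(c); x0,y0,x1,y1=b; p=c["pixels"][y0:y1,x0:x1]; print(p[len(p)//2,45])
    g=p.min(-1)>150; n,l,st,ce=cv2.connectedComponentsWithStats(g.astype(np.uint8)); i=1+st[1:,4].argmax(); 
    w=W[y0:y1,x0:x1][l==i]; w=w[np.isfinite(w[:,0])]; f=w[w[:,2]<10]
    print("tray",len(w),w.mean(0),cv2.minAreaRect(f[:,:2].astype(np.float32)),np.percentile(w[:,2],[5,50,95]))
E
```

```text
cap top z 229.8745971497408 centre [514.6  14.1 228. ] [482.7 -16.4 223.9] [542.9  41.3 231.7]
60 23 [502.3 -30.   61.9] [494.2 -40.3  53. ] [515.1 -28.3  67.4]
75 44 [509.  -30.7  76.1] [488.5 -41.2  68.1] [517.2  31.5  81.9]
90 59 [510.5 -30.4  89.7] [490.1 -40.3  82.6] [527.2  34.4  97.4]
105 107 [516.8   3.3 106.7] [491.4 -39.7  97.7] [534.1  35.2 112.5]
120 142 [519.7  13.4 119.4] [492.8 -40.4 112.8] [533.7  67.1 127.4]
135 198 [528.2  20.8 134.4] [501.4 -40.3 127.9] [537.2  82.4 142.4]
150 402 [518.6  34.1 151.4] [489.7 -40.5 142.5] [539.3  84.4 157.5]
165 152 [525.   28.  163.4] [482.5 -38.9 157.5] [535.3  84.9 172.5]
180 46 [533.7  21.7 185.8] [509.9 -17.6 172.7] [543.6  44.6 187.4]
195 155 [537.1  26.  195.3] [500.8 -17.2 187.5] [544.   45.  202.5]
210 165 [536.8  24.6 210.1] [505.  -11.8 202.5] [543.5  44.8 217.5]
225 535 [518.4  15.9 227.7] [482.7 -17.3 217.5] [543.1  44.7 231.7]
cap top z 228.33787897106458 centre [509.2  11.3 226.4] [480.6 -15.7 222.3] [539.6  40.4 229.7]
60 50 [567.4  66.1  55.5] [548.2  22.8  52.9] [596.3  71.5  57.6]
105 3 [529.    2.5 110.5] [488.9  
[... 171 characters left out ...]
09 [504.3  -5.6 150.9] [484.2 -36.  142.6] [536.6  80.5 157.5]
165 124 [495.7  -0.4 163.1] [479.2  -9.7 157.5] [526.6  85.  172.4]
180 52 [503.4 -12.9 185. ] [478.7 -17.5 181.2] [537.4  16.3 187.4]
195 186 [498.  -11.8 195. ] [478.5 -19.  187.6] [539.7  26.  202.5]
210 194 [500.5 -11.2 209.5] [478.4 -17.8 202.5] [540.   26.7 217.5]
225 773 [508.4   8.  226.2] [479.5 -17.7 217.5] [542.1  40.4 229.7]
bar 194 [463.3 125.  186.7] [ 0.2  1.  -0. ] [-37.8  35. ] [179.6 186.7 190.2]
bar 25 [458.3 124.9 187.6] [-0.1 -1.   0. ] [-28.7  31.3] [186.1 187.6 189.2]
[140 138 132]Traceback (most recent call last):
  File "<stdin>", line 17, in <module>
ValueError: attempt to get argmax of an empty sequence
```

View pics/b_scene.png

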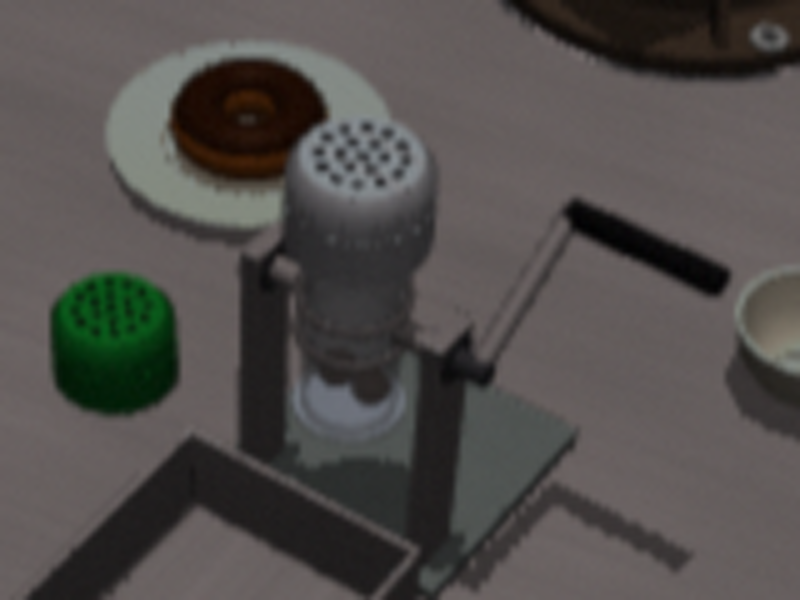

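View pics/b_side.png

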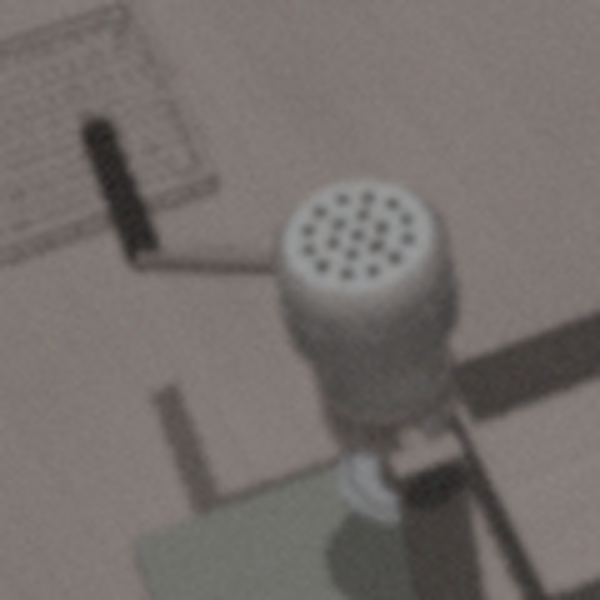

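Run:
```python
from h import *
np.set_printoptions(precision=1,suppress=True)
S=env.read_camera("scene");D=env.read_camera("side")
# bar mask: dark & high
for nm,c,b in (("S",S,(385,172,432,205)),("D",D,(190,208,225,248))):
    x0,y0,x1,y1=b; g=(c["pixels"][y0:y1,x0:x1].max(-1)<60); n,l,st,ce=cv2.connectedComponentsWithStats(g.astype(np.uint8)); i=1+st[1:,4].argmax()
    v,u=np.nonzero(l==i); q=np.stack([u+x0,v+y0],1).astype(np.float32); r=cv2.minAreaRect(q); bp=cv2.boxPoints(r)
    print(nm,len(q),r)
    o=bp[np.argsort(np.linalg.norm(bp-bp[0],axis=1))]; e1=(o[0]+o[1])/2; e2=(o[2]+o[3])/2
    for e in (e1,e2,(e1+e2)/2): print(" at z180",e,plane(c,*e,180))
# tray: depth+colour in scene & side
for c,b in ((S,(195,155,285,215)),(D,(275,395,410,480))):
    W=pts(c); x0,y0,x1,y1=b; p=c["pixels"][y0:y1,x0:x1]
    g=(p.min(-1)>120); n,l,st,ce=cv2.connectedComponentsWithStats(g.astype(np.uint8)); i=1+st[1:,4].argmax()
    cn=max(cv2.findContours((l==i).astype(np.uint8),0,2)[0],key=cv2.contourArea)
    bp=cv2.approxPolyDP(cv2.convexHull(cn),4,True)[:,0]
    X=np.array([plane(c,u+x0,v+y0,15) for u,v in bp]); print("tray corners",bp.tolist(),X)
    w=W[y0:y1,x0:x1][l==i]; w=w[np.isfinite(w[:,0])]; print(w.mean(0),cv2.minAreaRect(w[:,:2].astype(np.float32)),np.percentile(w[:,2],[5,50,95]))
# pan rim via depth
W=pts(S)[225:315,265:370].reshape(-1,3); q=W[np.isfinite(W[:,0])&(abs(W[:,2]-53)<6)]; print("pan",len(q),cv2.minAreaRect(q[:,:2].astype(np.float32)))
W=pts(D)[235:320,265:370].reshape(-1,3); q=W[np.isfinite(W[:,0])&(abs(W[:,2]-53)<6)]; print("pan",len(q),cv2.minAreaRect(q[:,:2].astype(np.float32)))
```

```text
S 224 ((408.677978515625, 189.19752502441406), (35.340576171875, 6.4954023361206055), 24.775142669677734)
 at z180 [392.6 181.8] [451.4  83.9 180. ]
 at z180 [424.7 196.6] [463.3 160.8 180. ]
 at z180 [408.7 189.2] [457.4 123.  180. ]
D 139 ((203.42465209960938, 226.96575927734375), (26.21721649169922, 5.735016345977783), 69.44395446777344)
 at z180 [198.8 214.7] [465.9 164.2 180. ]
 at z180 [208.  239.2] [453.8  94.5 180. ]
 at z180 [203.4 227. ] [459.7 128.5 180. ]
tray corners [[33, 11], [77, 21], [58, 52], [13, 42]] [[ 421.4 -399.1   15. ]
 [ 400.7 -268.9   15. ]
 [ 524.4 -248.9   15. ]
 [ 547.5 -372.9   15. ]]
[ 467.7 -328.7    6.9] ((469.5142517089844, -326.1597595214844), (145.44332885742188, 144.2733154296875), 10.028569221496582) [ 3.8  6.6 10.5]
tray corners [[3, 59], [62, 0], [88, 11], [125, 56], [130, 70], [114, 84], [22, 84]] [[ 382.3 -263.    15. ]
 [ 523.2 -236.3   15. ]
 [ 550.4 -278.7   15. ]
 [ 555.9 -373.4   15. ]
 [ 548.6 -394.5   15. ]
 [ 513.3 -396.    15. ]
 [ 388.8 -313.    15. ]]
[ 478.5 -311.6    5.1] ((471.0739440917969, -317.91827392578125), (173.25404357910156, 162.47886657714844), 4.530191421508789) [ 1.2  4.4 14.7]
pan 831 ((610.1333618164062, -1.17950439453125), (131.40296936035156, 212.16802978515625), 81.51126861572266)
pan 825 ((605.4777221679688, 0.19202423095703125), (132.73785400390625, 218.70872497558594), 81.26278686523438)
```

```bash
cat >> h.py <<'E'
from scipy.spatial.transform import Rotation as Ro
def delta(x,y,z,yaw=None):
    s=env.state(); R=Ro.from_euler("xyz",s["tcp_rot"]).as_matrix()
    d=R.T@(np.array([x,y,z])-s["eef_pos"])
    print("t",round(s["t"],2),"pos",s["eef_pos"].round(1),"rot",np.degrees(s["tcp_rot"]).round(2),"q",s["joints"].round(2),"open",round(s["opening"],3),"F",s["ft_force"].round(1))
    print("tool delta mm",d.round(1))
    if yaw is not None: print("ay total",round(np.degrees(s["tcp_rot"][2])-yaw,1))
E
python3 -m inch '[0,-0.01,0,0,8.2,0,-1, 0,-0.01,0,0,8.2,0,-1, 0,-0.01,0,0,8.2,0,-1, 0,-0.01,0,0,8.2,0,-1, 0,-0.01,0,0,8.2,0,-1, 0,-0.01,0,0,8.2,0,-1, 0,-0.01,0,0,8.2,0,-1, 0,-0.01,0,0,8.2,0,-1, 0,-0.01,0,0,8.2,0,-1, 0,-0.01,0,0,8.2,0,-1]'
python3 -c "
from h import *
delta(512,13.5,315,-120)"
```

```text
t: 1.35
eef_pos: [234.5, 579.2, 315.0]
tcp_rot: [-1.571, -0.0, -1.822]
ft_force: [0.4, 0.2, 0.4]
opening: 0.999
t 1.35 pos [234.5 579.2 315. ] rot [ -90.     -0.   -104.39] q [ 1.08  0.41  1.42 -0.    1.31  1.33] open 0.999 F [0.4 0.2 0.4]
tool delta mm [479.1   0.  409.3]
ay total 15.6
```

```bash
python3 -m inch '[0.024,0,0.0205,0,0,0,-1,0.024,0,0.0205,0,0,0,-1,0.024,0,0.0205,0,0,0,-1,0.024,0,0.0205,0,0,0,-1,0.024,0,0.0205,0,0,0,-1,0.024,0,0.0205,0,0,0,-1,0.024,0,0.0205,0,0,0,-1,0.024,0,0.0205,0,0,0,-1,0.024,0,0.0205,0,0,0,-1,0.024,0,0.0205,0,0,0,-1]'
python3 -m inch '[0.024,0,0.0205,0,0,0,-1,0.024,0,0.0205,0,0,0,-1,0.024,0,0.0205,0,0,0,-1,0.024,0,0.0205,0,0,0,-1,0.024,0,0.0205,0,0,0,-1,0.024,0,0.0205,0,0,0,-1,0.024,0,0.0205,0,0,0,-1,0.024,0,0.0205,0,0,0,-1,0.024,0,0.0205,0,0,0,-1,0.024,0,0.0205,0,0,0,-1]'
python3 -m inch '[0,0,0,0,7.8,0,-1,0,0,0,0,7.8,0,-1,0,0,0,0,0,0,-1]'
python3 - <<'E'
from h import *
delta(512,13.5,315,-120)
c=env.read_camera("wrist"); cv2.imwrite("pics/c_wrist.png",c["pixels"])
W=pts(c); m=(abs(W[...,2]-228)<6); w=W[m]; print(len(w),w.mean(0),w.min(0),w.max(0))
n,l,st,ce=cv2.connectedComponentsWithStats(m.astype(np.uint8)); i=1+st[1:,4].argmax(); w=W[l==i]; print(st[i],w.mean(0),cv2.minEnclosingCircle(w[:,:2].astype(np.float32)))
E
```

```text
t: 2.35
eef_pos: [375.5, 295.5, 314.8]
tcp_rot: [-1.571, 0.0, -1.816]
ft_force: [0.4, 0.7, -0.4]
opening: 0.999
t: 3.35
eef_pos: [516.2, 12.9, 314.7]
tcp_rot: [-1.571, 0.0, -1.816]
ft_force: [-1.0, -0.1, 0.5]
opening: 0.998
t: 3.65
eef_pos: [515.8, 13.9, 314.6]
tcp_rot: [-1.571, 0.0, -2.091]
ft_force: [-0.5, 0.9, 0.6]
opening: 1.002
t 3.65 pos [515.8  13.9 314.6] rot [ -90.01    0.   -119.79] q [-0.1   0.24  1.68  0.    1.22  0.42] open 1.002 F [-0.5  0.9  0.6]
tool delta mm [ 2.2 -0.4 -3.1]
ay total 0.2
4612 [511.64426012  16.40329618 226.67898881] [480.72202618 -15.11578996 222.00033272] [540.82239191  45.02768762 229.66895347]
[ 277  204   79   76 4611] [511.63969571  16.40822417 226.67983612] ((510.7532043457031, 14.858983993530273), 30.442956924438477)
```

View pics/c_wrist.png

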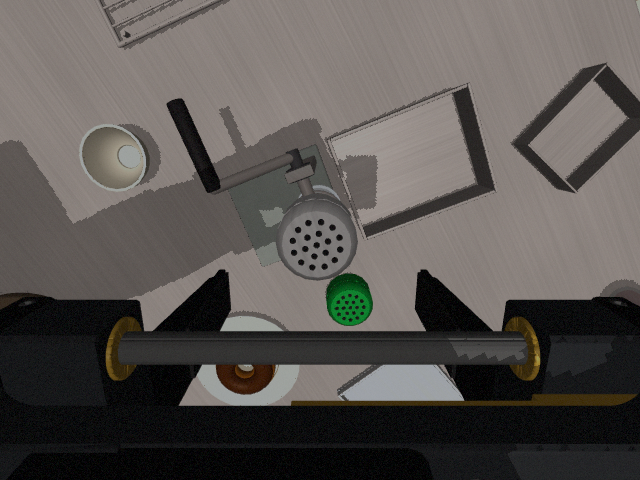

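The wrist view shows the cap at (317,237), the crank bar at (192,145), and the green look-alike at (349,300), well below the gripper. Descending over the cap.

```bash
python3 -m inch '[0.0018,0,-0.0039,0,0,0,-1,0,0.014,0,0,0,0,-1,0,0.014,0,0,0,0,-1,0,0.014,0,0,0,0,-1,0,0.014,0,0,0,0,-1,0,0.014,0,0,0,0,-1,0,0.014,0,0,0,0,-1,0,0.014,0,0,0,0,-1,0,0.014,0,0,0,0,-1,0,0.014,0,0,0,0,-1]'
python3 -m inch '[0,0,0,0,0,0,-1,0,0,0,0,0,0,0.2,0,0,0,0,0,0,0.5,0,0,0,0,0,0,1,0,0,0,0,0,0,1,0,0,0,0,0,0,1,0,0,0,0,0,0,1,0,0,0,0,0,0,1]'
python3 -c "
from h import *
delta(511.5,14.3,189,-120)"
```

```text
t: 4.7
eef_pos: [511.2, 14.8, 188.3]
tcp_rot: [-1.571, 0.0, -2.085]
ft_force: [0.7, -0.3, 0.1]
opening: 1.001
t: 5.5
eef_pos: [511.6, 14.5, 188.9]
tcp_rot: [-1.57, 0.0, -2.088]
ft_force: [-0.3, 0.6, 6.1]
opening: 0.663
t 5.5 pos [511.6  14.5 188.9] rot [-8.9980e+01  1.0000e-02 -1.1964e+02] q [-0.1   0.36  1.86  0.    0.92  0.42] open 0.663 F [-0.3  0.6  6.1]
tool delta mm [ 0.2 -0.1 -0. ]
ay total 0.4
```

The jaws hold 63 mm, which matches the cap's width. Turning anticlockwise.

```bash
python3 -m inch '[0,0,0,0,-7,0,1,0,0,0,0,-7,0,1,0,0,0,0,-7,0,1,0,0,0,0,-7,0,1,0,0,0,0,-7,0,1,0,0,0,0,-7,0,1,0,0,0,0,-7,0,1,0,0,0,0,-7,0,1,0,0,0,0,-7,0,1,0,0,0,0,-7,0,1]'
python3 -m inch '[0,0,0,0,-7,0,1,0,0,0,0,-7,0,1,0,0,0,0,-7,0,1,0,0,0,0,-7,0,1,0,0,0,0,-7,0,1,0,0,0,0,-7,0,1,0,0,0,0,-7,0,1,0,0,0,0,-7,0,1,0,0,0,0,-3,0,1,0,0,0,0,0,0,1]'
python3 -c "
from h import *
delta(511.5,14.3,189,9.5)
print(env.state()['moment'])"
```

```text
t: 6.5
eef_pos: [510.8, 15.0, 188.9]
tcp_rot: [-1.571, 0.002, -0.862]
ft_force: [-5.0, 2.9, 7.6]
opening: 0.664
t: 7.5
eef_pos: [510.7, 14.9, 188.9]
tcp_rot: [-1.57, 0.002, 0.165]
ft_force: [-5.3, 3.1, 8.3]
opening: 0.662
t 7.5 pos [510.7  14.9 188.9] rot [-89.94   0.09   9.46] q [-0.1   0.36  1.86  0.    0.92 -1.84] open 0.662 F [-5.3  3.1  8.3]
tool delta mm [ 0.7 -0.1 -0.8]
ay total -0.0
[0.58049234 1.08477969 0.06438007]
```

```bash
python3 -m inch '[0,-0.003,0,0,0,0,1,0,-0.003,0,0,0,0,1]'
python3 -m inch '[0,-0.007,0,0,0,0,1,0,-0.007,0,0,0,0,1,0,-0.007,0,0,0,0,1,0,-0.007,0,0,0,0,1,0,-0.008,0,0,0,0,1]'
python3 - <<'E'
from h import *
delta(472,-324,240)
S=env.read_camera("scene");crop(S,280,120,440,240,"pics/d_scene.png")
E
```

```text
t: 7.7
eef_pos: [510.7, 14.5, 194.2]
tcp_rot: [-1.57, 0.002, 0.163]
ft_force: [-4.1, -1.1, -4.4]
opening: 0.663
t: 8.2
eef_pos: [511.8, 14.5, 231.5]
tcp_rot: [-1.571, -0.001, 0.163]
ft_force: [-0.7, 0.6, -0.9]
opening: 0.658
t 8.2 pos [511.8  14.5 231.5] rot [-9.001e+01 -5.000e-02  9.350e+00] q [-0.1   0.31  1.81  0.    1.02 -1.83] open 0.658 F [-0.7  0.6 -0.9]
tool delta mm [ -94.2   -8.5 -327.5]
```

View pics/d_scene.png

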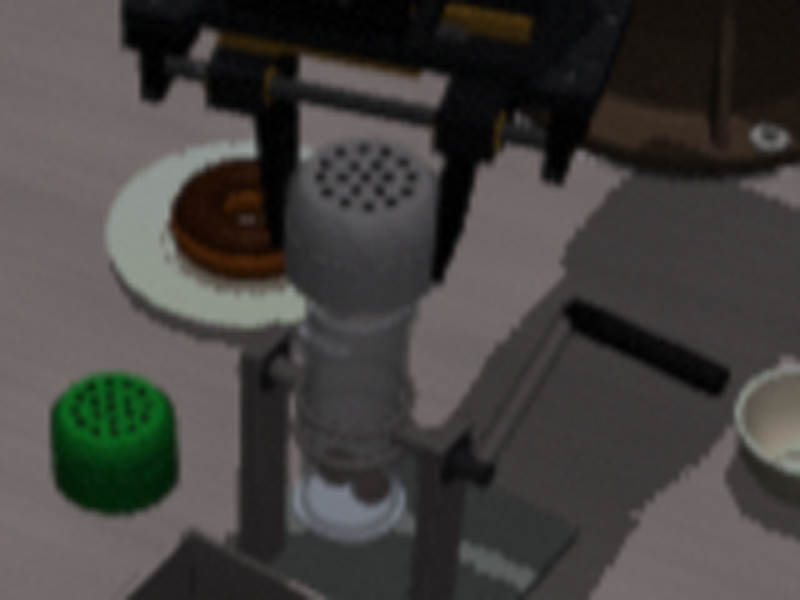

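The scene view shows the cap clear of the neck, the shaker upright and both balls still inside at about (345,488) in the crop. Carrying the cap to the tray.

```bash
python3 -m inch '[0,-0.02,0,0,0,0,1,-0.0067,0,-0.0234,0,0,0,1,-0.0067,0,-0.0234,0,0,0,1,-0.0067,0,-0.0234,0,0,0,1,-0.0067,0,-0.0234,0,0,0,1,-0.0067,0,-0.0234,0,0,0,1,-0.0067,0,-0.0234,0,0,0,1,-0.0067,0,-0.0234,0,0,0,1,-0.0067,0,-0.0234,0,0,0,1,-0.0067,0,-0.0234,0,0,0,1]'
python3 -m inch '[-0.0067,0,-0.0234,0,0,0,1,-0.0067,0,-0.0234,0,0,0,1,-0.0067,0,-0.0234,0,0,0,1,-0.0067,0,-0.0234,0,0,0,1,-0.0067,0,-0.0234,0,0,0,1,0,0,0,0,0,0,1]'
python3 - <<'E'
from h import *
delta(472,-324,100)
c=env.read_camera("wrist"); cv2.imwrite("pics/e_wrist.png",c["pixels"])
S=env.read_camera("scene"); cv2.imwrite("pics/e_scene.png",S["pixels"])
D=env.read_camera("side"); cv2.imwrite("pics/e_side.png",D["pixels"])
E
```

```text
t: 9.25
eef_pos: [486.1, -204.1, 250.8]
tcp_rot: [-1.571, -0.0, 0.163]
ft_force: [0.6, -0.0, -0.2]
opening: 0.661
t: 9.85
eef_pos: [471.9, -326.3, 250.5]
tcp_rot: [-1.571, -0.0, 0.161]
ft_force: [-1.0, 0.5, -0.6]
opening: 0.661
t 9.85 pos [ 471.9 -326.3  250.5] rot [-9.003e+01 -1.000e-02  9.230e+00] q [-0.72  0.38  1.64 -0.    1.12 -2.45] open 0.661 F [-1.   0.5 -0.6]
tool delta mm [  0.4 150.5   2.3]
```

View pics/e_wrist.png

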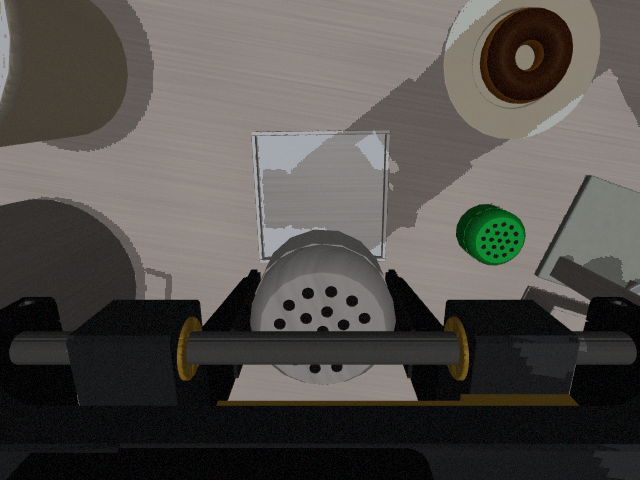

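View pics/e_scene.png

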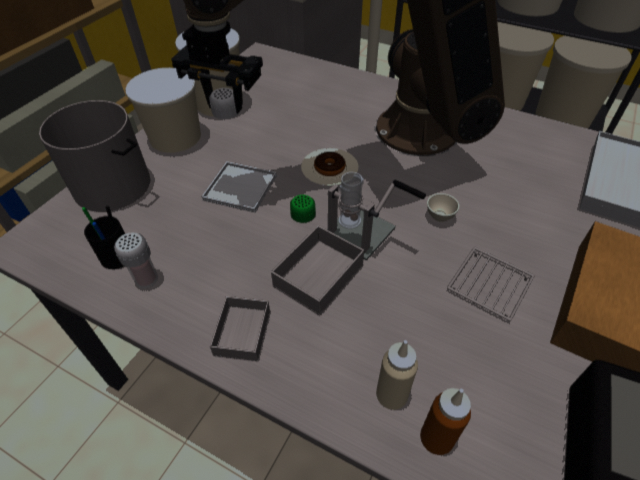

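The wrist view shows the held cap upright, with the tray's corners at about (253,132), (389,131), (386,259) and (262,259). The scene view shows the large pan and the shaker undisturbed. I'll cross-check the tray centre from the wrist.

Run:
```python
from h import *
c=env.read_camera("wrist")
X=np.array([plane(c,u,v,15) for u,v in [(253,132),(389,131),(386,259),(262,259)]]); print(X, X.mean(0), np.linalg.norm(np.diff(X,axis=0),axis=1))
W=pts(c)
for p in [(260,190),(322,200),(322,137)]: print(W[p[1],p[0]])
```

```text
[[ 406.89220369 -409.43994121   15.        ]
 [ 382.04487577 -264.66349985   15.        ]
 [ 525.74516035 -237.21588604   15.        ]
 [ 549.68880652 -382.83574921   15.        ]] [ 466.09276158 -323.53876908   15.        ] [146.89318459 146.29813154 147.57521045]
[ 469.76858386 -396.03950762    5.92859305]
[ 469.9999306  -323.55685706    4.06206463]
[ 400.02107143 -335.0308328     5.71328244]
```

```bash
python3 -m inch '[-0.0045,0.01,0.003,0,0,0,1,0,0.025,0,0,0,0,1,0,0.025,0,0,0,0,1,0,0.025,0,0,0,0,1,0,0.025,0,0,0,0,1,0,0.025,0,0,0,0,1,0,0.025,0,0,0,0,1,0,0.025,0,0,0,0,1,0,0.025,0,0,0,0,1,0,0.02,0,0,0,0,1]'
python3 -m inch '[0,0.004,0,0,0,0,1,0,0,0,0,0,0,1]'
python3 -m inch '[0,0.002,0,0,0,0,1,0,0.002,0,0,0,0,1,0,0,0,0,0,0,1]'
```

```text
t: 11.05
eef_pos: [466.7, -320.5, 19.0]
tcp_rot: [-1.57, 0.001, 0.164]
ft_force: [1.2, 0.2, -0.6]
opening: 0.662
t: 11.25
eef_pos: [467.0, -321.0, 16.2]
tcp_rot: [-1.57, 0.001, 0.164]
ft_force: [-0.2, -0.3, -0.2]
opening: 0.664
t: 11.55
eef_pos: [467.5, -321.8, 13.1]
tcp_rot: [-1.571, -0.001, 0.163]
ft_force: [0.6, -0.2, -0.8]
opening: 0.659
```

```bash
python3 -m inch '[0,0.0015,0,0,0,0,1,0,0.0015,0,0,0,0,1,0,0,0,0,0,0,1]'
python3 -m inch '[0,0.001,0,0,0,0,1,0,0.001,0,0,0,0,1,0,0,0,0,0,0,1]'
```

```text
t: 11.85
eef_pos: [467.5, -321.9, 10.9]
tcp_rot: [-1.572, -0.001, 0.163]
ft_force: [-2.9, 2.0, 15.3]
opening: 0.664
t: 12.15
eef_pos: [467.5, -321.9, 10.8]
tcp_rot: [-1.572, -0.001, 0.163]
ft_force: [-8.2, 7.0, 40.0]
opening: 0.662
```

Contact shows at TCP z of about 11 mm. I'll relax the press and release.

```bash
python3 -m inch '[0,-0.0025,0,0,0,0,1,0,0,0,0,0,0,1,0,0,0,0,0,0,-0.4,0,0,0,0,0,0,-0.6,0,0,0,0,0,0,-0.8,0,0,0,0,0,0,-0.8]'
python3 -m inch '[0,-0.01,0,0,0,0,-0.8,0,-0.02,0,0,0,0,-0.8,0,-0.025,0,0,0,0,-0.8,0,-0.025,0,0,0,0,-0.8,0,-0.03,0,0,0,0,-1,0,-0.03,0,0,0,0,-1,0,-0.03,0,0,0,0,-1,0,-0.03,0,0,0,0,-1,0,-0.03,0,0,0,0,-1,0,0,0,0,0,0,-1]'
python3 - <<'E'
from h import *
delta(458,126,260,-99)
c=env.read_camera("wrist"); cv2.imwrite("pics/f_wrist.png",c["pixels"])
S=env.read_camera("scene"); crop(S,190,100,290,220,"pics/f_scene.png")
W=pts(S); w=W[140:215,195:290].reshape(-1,3); w=w[np.isfinite(w[:,0])&(w[:,2]>35)&(w[:,2]<70)]; print(len(w),w.mean(0),w.min(0),w.max(0),np.percentile(w[:,2],95))
W=pts(c); w=W[:300,200:440].reshape(-1,3); w=w[np.isfinite(w[:,0])&(w[:,2]>35)&(w[:,2]<70)]; print(len(w),w.mean(0),w.min(0),w.max(0))
E
```

```text
t: 12.75
eef_pos: [467.2, -321.7, 9.8]
tcp_rot: [-1.57, 0.0, 0.163]
ft_force: [-0.8, -0.0, -0.5]
opening: 0.878
t: 13.75
eef_pos: [468.2, -322.4, 244.6]
tcp_rot: [-1.576, -0.004, 0.163]
ft_force: [0.3, -0.7, 0.4]
opening: 1.0
t 13.75 pos [ 468.2 -322.4  244.6] rot [-90.3   -0.25   9.36] q [-0.72  0.38  1.67  0.    1.09 -2.45] open 1.0 F [ 0.3 -0.7  0.4]
tool delta mm [ 62.9 -17.4 444. ]
ay total 108.4
366 [ 475.7145118  -317.1193167    47.55011963] [ 440.94363465 -350.0985754    35.93911396] [ 501.93512415 -289.88599424   54.82244224] 52.36771813935038
2762 [ 466.94725837 -321.22946178   48.05372563] [ 437.76977954 -352.02566147   35.18590656] [ 500.10206875 -289.99256272   51.83361924]
```

View pics/f_wrist.png

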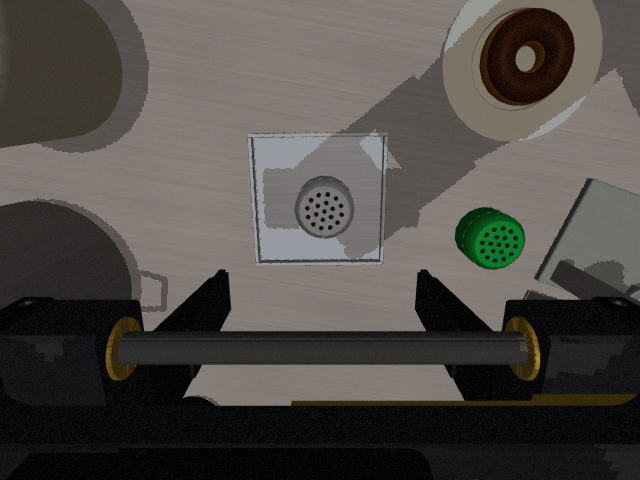

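The wrist view shows the cap standing upright at (324,207), close to the tray centre at (318,199). In world coordinates that is about (468,-321), with its top at z ≈ 48. Now the crank.

```bash
python3 -m inch '[0,-0.005,0,0,8.3,0,-1,0,-0.005,0,0,8.3,0,-1,0,-0.005,0,0,8.3,0,-1,0,-0.005,0,0,8.3,0,-1,0,-0.005,0,0,8.3,0,-1,0,-0.005,0,0,8.3,0,-1,0,-0.005,0,0,8.3,0,-1,0,-0.005,0,0,8.3,0,-1,0,-0.005,0,0,8.3,0,-1,0,-0.005,0,0,8.3,0,-1]'
python3 -m inch '[0,0,0,0,8.5,0,-1,0,0,0,0,8.5,0,-1,0,0,0,0,8.5,0,-1,0,0,0,0,0,0,-1]'
python3 -c "
from h import *
delta(458,126,295,-99)"
```

```text
t: 14.85
eef_pos: [466.9, -321.4, 289.0]
tcp_rot: [-1.572, 0.002, -1.291]
ft_force: [-0.6, 0.1, -0.0]
opening: 0.999
t: 15.25
eef_pos: [467.0, -321.5, 288.9]
tcp_rot: [-1.573, 0.001, -1.733]
ft_force: [-1.4, -0.6, -0.2]
opening: 0.999
t 15.25 pos [ 467.  -321.5  288.9] rot [-9.010e+01  7.000e-02 -9.928e+01] q [-0.72  0.34  1.6   0.    1.2  -0.56] open 0.999 F [-1.4 -0.6 -0.2]
tool delta mm [-440.2   -5.4  -81. ]
ay total -0.3
```

```bash
python3 -m inch '[-0.022,0,-0.004,0,0,0,-1,-0.022,0,-0.004,0,0,0,-1,-0.022,0,-0.004,0,0,0,-1,-0.022,0,-0.004,0,0,0,-1,-0.022,0,-0.004,0,0,0,-1,-0.022,0,-0.004,0,0,0,-1,-0.022,0,-0.004,0,0,0,-1,-0.022,0,-0.004,0,0,0,-1,-0.022,0,-0.004,0,0,0,-1,-0.022,0,-0.004,0,0,0,-1]'
python3 -m inch '[-0.022,0,-0.004,0,0,0,-1,-0.022,0,-0.004,0,0,0,-1,-0.022,0,-0.004,0,0,0,-1,-0.022,0,-0.004,0,0,0,-1,-0.022,0,-0.004,0,0,0,-1,-0.022,0,-0.004,0,0,0,-1,-0.022,0,-0.004,0,0,0,-1,-0.022,0,-0.004,0,0,0,-1,-0.022,0,-0.004,0,0,0,-1,-0.022,0,-0.004,0,0,0,-1]'
python3 -m inch '[0,0,0,0,0,0,-1]'
python3 - <<'E'
from h import *
delta(458,126,161,-99)
c=env.read_camera("wrist"); cv2.imwrite("pics/g_wrist.png",c["pixels"])
g=((c["pixels"].max(-1)<60)); g[270:]=0; W=pts(c); g&=(W[...,2]>165)&(W[...,2]<205)
n,l,st,ce=cv2.connectedComponentsWithStats(g.astype(np.uint8)); i=1+st[1:,4].argmax(); print(st[i])
v,u=np.nonzero(l==i); r=cv2.minAreaRect(np.stack([u,v],1).astype(np.float32)); bp=cv2.boxPoints(r)
o=bp[np.argsort(np.linalg.norm(bp-bp[0],axis=1))]; e1=(o[0]+o[1])/2; e2=(o[2]+o[3])/2; print(r)
for e in (e1,e2): print(plane(c,*e,181))
w=W[l==i]; print(np.median(w,0),np.percentile(w[:,2],[5,95]))
E
```

```text
t: 16.25
eef_pos: [462.4, -97.2, 289.5]
tcp_rot: [-1.572, 0.0, -1.725]
ft_force: [-0.8, -0.1, -0.7]
opening: 1.001
t: 17.25
eef_pos: [457.8, 126.2, 289.5]
tcp_rot: [-1.572, -0.0, -1.725]
ft_force: [0.4, 0.7, -0.3]
opening: 1.003
t: 17.35
eef_pos: [457.8, 127.0, 289.5]
tcp_rot: [-1.572, 0.0, -1.724]
ft_force: [0.5, -0.6, -0.3]
opening: 0.997
t 17.35 pos [457.8 127.  289.5] rot [-90.07   0.   -98.77] q [0.13 0.2  1.8  0.   1.14 0.28] open 0.997 F [ 0.5 -0.6 -0.3]
tool delta mm [  1.  128.5   0.5]
ay total 0.2
[ 316  190   18   80 1392]
((324.5, 229.5), (79.0, 17.0), 90.0)
[464.84816364 162.29226082 181.        ]
[454.97286383  97.6658124  181.        ]
[460.15309758 132.99161468 187.41939532] [182.60345379 189.2348518 ]
```

View pics/g_wrist.png

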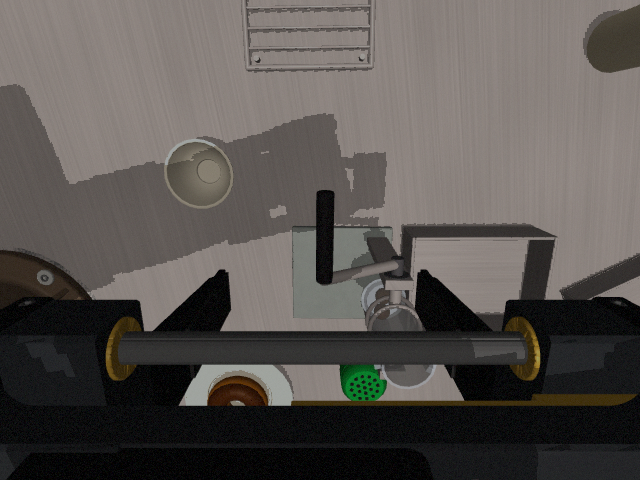

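The wrist view shows the bar running from (325,190) to (325,283), centred between the fingers. Its inner arm is at (360,272) and the cap is off. Descending onto the bar.

```bash
python3 -m inch '[0,0.014,0.0013,0,0,0,-1,0,0.014,0,0,0,0,-1,0,0.014,0,0,0,0,-1,0,0.014,0,0,0,0,-1,0,0.014,0,0,0,0,-1,0,0.014,0,0,0,0,-1,0,0.014,0,0,0,0,-1,0,0.014,0,0,0,0,-1,0,0.015,0,0,0,0,-1,0,0,0,0,0,0,-1]'
python3 -m inch '[0,0,0,0,0,0,0,0,0,0,0,0,0,0.5,0,0,0,0,0,0,1,0,0,0,0,0,0,1,0,0,0,0,0,0,1,0,0,0,0,0,0,1,0,0,0,0,0,0,1,0,0,0,0,0,0,1,0,0,0,0,0,0,1]'
python3 - <<'E'
from h import *
delta(458,126,161,-99)
c=env.read_camera("scene"); crop(c,320,120,480,240,"pics/i_scene.png")
E
```

```text
t: 18.4
eef_pos: [458.7, 124.2, 161.6]
tcp_rot: [-1.574, -0.001, -1.729]
ft_force: [-0.5, -0.2, 0.3]
opening: 1.003
t: 19.3
eef_pos: [459.5, 125.2, 163.1]
tcp_rot: [-1.571, 0.0, -1.73]
ft_force: [0.6, 0.2, 0.2]
opening: 0.297
t 19.3 pos [459.5 125.2 163.1] rot [-90.     0.   -99.14] q [0.13 0.35 1.97 0.   0.82 0.29] open 0.297 F [0.6 0.2 0.2]
tool delta mm [-0.6  2.1 -1.7]
ay total -0.1
```

View pics/i_scene.png

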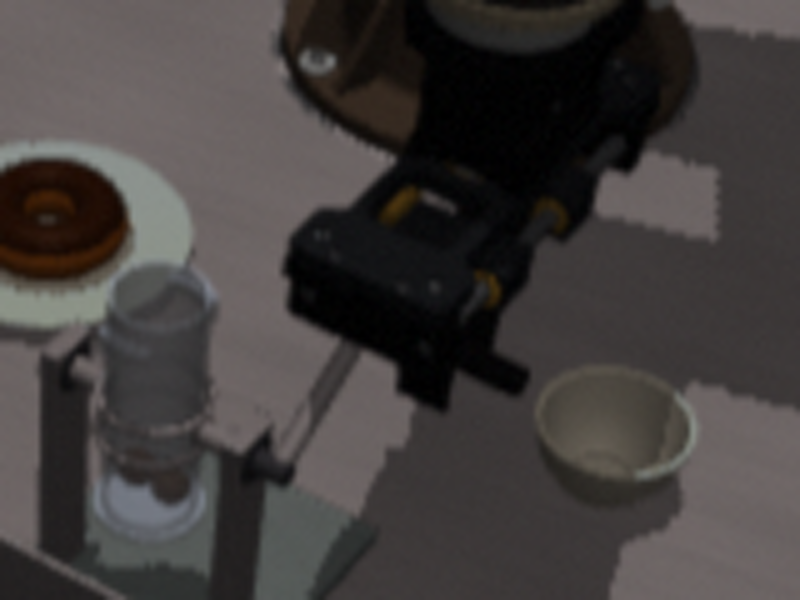

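The view shows the fingers around the bar; the opening is still 28 mm, so they are still closing. Waiting for them.

```bash
python3 -m inch '[0,0,0,0,0,0,1,0,0,0,0,0,0,1,0,0,0,0,0,0,1,0,0,0,0,0,0,1,0,0,0,0,0,0,1]'
python3 - <<'E'
from h import *
delta(458,126,161,-99)
# arc plan: stand x = tool z direction; up = -tool y
a0=np.arctan2(40,-69); r=80; p=None
for k,th in enumerate(np.arange(0,2.21,0.1)):
    q=r*np.array([np.cos(a0-th),np.sin(a0-th)])
    if p is not None: print(round(th,2),"tz",round((q-p)[0]/1000,4),"ty",round(-(q-p)[1]/1000,4))
    p=q
E
```

```text
t: 19.85
eef_pos: [459.0, 125.2, 163.0]
tcp_rot: [-1.572, -0.0, -1.731]
ft_force: [-4.6, 1.7, 2.6]
opening: 0.135
t 19.85 pos [459.  125.2 163. ] rot [-90.07  -0.   -99.15] q [0.13 0.35 1.97 0.   0.82 0.29] open 0.135 F [-4.6  1.7  2.6]
tool delta mm [-0.6  2.  -1.1]
ay total -0.2
0.1 tz 0.0044 ty -0.0067
0.2 tz 0.005 ty -0.0062
0.3 tz 0.0056 ty -0.0057
0.4 tz 0.0061 ty -0.0051
0.5 tz 0.0066 ty -0.0045
0.6 tz 0.007 ty -0.0038
0.7 tz 0.0074 ty -0.0031
0.8 tz 0.0077 ty -0.0023
0.9 tz 0.0078 ty -0.0016
1.0 tz 0.008 ty -0.0008
1.1 tz 0.008 ty 0.0
1.2 tz 0.008 ty 0.0008
1.3 tz 0.0078 ty 0.0016
1.4 tz 0.0076 ty 0.0024
1.5 tz 0.0074 ty 0.0031
1.6 tz 0.007 ty 0.0039
1.7 tz 0.0066 ty 0.0045
1.8 tz 0.0061 ty 0.0052
1.9 tz 0.0055 ty 0.0058
2.0 tz 0.0049 ty 0.0063
2.1 tz 0.0043 ty 0.0067
2.2 tz 0.0036 ty 0.0071
```

The bar is gripped at 13 mm. Swinging it along the arc.

```bash
python3 -m inch '[0,-0.0067,0.0044,0,0,0,1,0,-0.0062,0.005,0,0,0,1,0,-0.0057,0.0056,0,0,0,1,0,-0.0051,0.0061,0,0,0,1]'
python3 -m inch '[0,-0.0045,0.0066,0,0,0,1,0,-0.0038,0.007,0,0,0,1,0,-0.0031,0.0074,0,0,0,1,0,-0.0023,0.0077,0,0,0,1,0,0,0,0,0,0,1]'
python3 -c "
from h import *
r=80e-3;a=2.616-0.8
p=np.array([459+69*.988+80*np.cos(a)*.988,0,163-40+80*np.sin(a)]);print(p)
delta(0,0,0)"
```

```text
t: 20.25
eef_pos: [477.0, 122.3, 186.4]
tcp_rot: [-1.579, -0.001, -1.731]
ft_force: [-20.0, 6.6, 11.4]
opening: 0.139
t: 20.75
eef_pos: [508.4, 117.0, 201.7]
tcp_rot: [-1.572, -0.0, -1.73]
ft_force: [-10.0, -2.0, 17.5]
opening: 0.137
[507.9847309    0.         200.60703221]
t 20.75 pos [508.4 117.  201.7] rot [-9.005e+01 -3.000e-02 -9.914e+01] q [ 0.1   0.36  1.83 -0.    0.96  0.26] open 0.137 F [-10.   -2.   17.5]
tool delta mm [ 196.2  202.1 -483.2]
```

```bash
python3 -m inch '[0,-0.0016,0.0078,0,0,0,1,0,-0.0008,0.008,0,0,0,1,0,0,0.008,0,0,0,1,0,0.0004,0.004,0,0,0,1,0,0.0004,0.004,0,0,0,1,0,0.0008,0.0039,0,0,0,1,0,0.0008,0.0039,0,0,0,1,0,0.0012,0.0038,0,0,0,1,0,0.0012,0.0038,0,0,0,1]'
python3 -m inch '[0,0.0015,0.0037,0,0,0,1,0,0.0016,0.0037,0,0,0,1,0,0.0019,0.0035,0,0,0,1,0,0.002,0.0035,0,0,0,1,0,0.0022,0.0033,0,0,0,1,0,0.0023,0.0033,0,0,0,1,0,0.0026,0.003,0,0,0,1,0,0.0026,0.003,0,0,0,1,0,0,0,0,0,0,1]'
python3 -c "
from h import *
a=2.616-1.8
p=np.array([459+69*.988+80*np.cos(a)*.988,0,163-40+80*np.sin(a)]);print(p)
delta(0,0,0)"
```

```text
t: 21.65
eef_pos: [554.7, 109.3, 198.3]
tcp_rot: [-1.572, -0.001, -1.73]
ft_force: [-7.1, -2.8, 8.1]
opening: 0.137
t: 22.55
eef_pos: [581.8, 104.9, 181.1]
tcp_rot: [-1.572, -0.001, -1.73]
ft_force: [-2.9, -2.6, 0.5]
opening: 0.14
[581.32549129   0.         181.27288824]
t 22.55 pos [581.8 104.9 181.1] rot [-9.007e+01 -6.000e-02 -9.915e+01] q [ 0.07  0.48  1.68 -0.    0.98  0.23] open 0.14 F [-2.9 -2.6  0.5]
tool delta mm [ 195.9  182.  -557.5]
```

```bash
python3 -m inch '[0,0.0029,0.0028,0,0,0,1,0,0.0029,0.0027,0,0,0,1,0,0.0031,0.0025,0,0,0,1,0,0.0032,0.0024,0,0,0,1,0,0.0033,0.0022,0,0,0,1,0,0.0034,0.0021,0,0,0,1,0,0.0025,0.0014,0,0,0,1,0,0,0,0,0,0,1,0,0,0,0,0,0,1]'
python3 - <<'E'
from h import *
delta(0,0,0)
S=env.read_camera("scene");D=env.read_camera("side");crop(S,230,140,390,320,"pics/k_scene.png",3);crop(D,180,190,380,340,"pics/k_side.png",4)
E
```

```text
t: 23.45
eef_pos: [597.4, 102.4, 159.8]
tcp_rot: [-1.572, -0.001, -1.73]
ft_force: [-4.9, -2.8, 1.1]
opening: 0.139
t 23.45 pos [597.4 102.4 159.8] rot [-9.008e+01 -5.000e-02 -9.915e+01] q [ 0.06  0.52  1.67 -0.    0.95  0.22] open 0.139 F [-4.9 -2.8  1.1]
tool delta mm [ 195.9  160.7 -573.3]
```

View pics/k_scene.png

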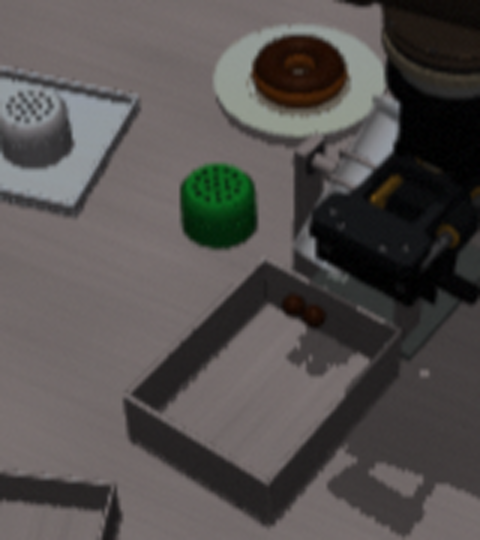

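View pics/k_side.png

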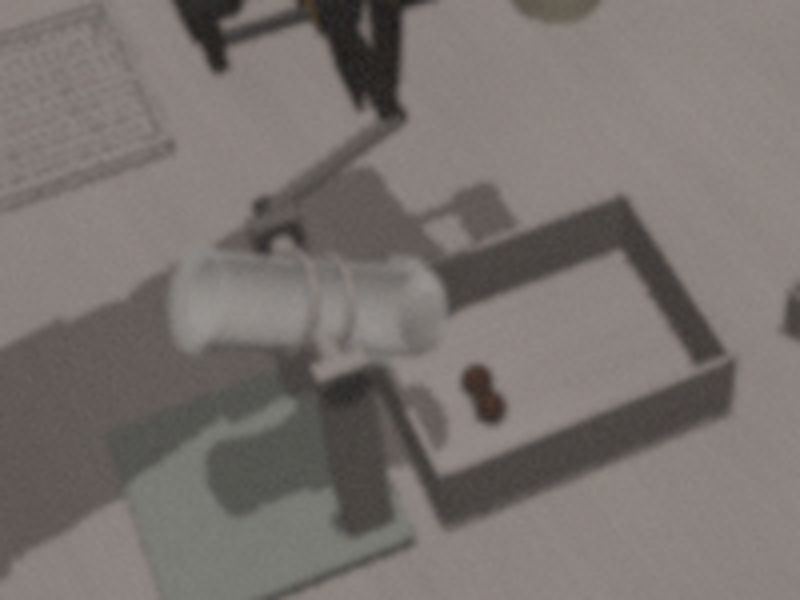

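Both views show the two balls on the pan floor (side crop (478,380) and (489,407)). The shaker is tipped past level and the cap stands in the tray. I'll let go of the bar and back off upward.

```bash
python3 -m inch '[0,0,0,0,0,0,0.2,0,0,0,0,0,0,-0.2,0,0,0,0,0,0,-0.2,0,0,0,0,0,0,-0.2,0,0,0,0,0,0,-0.2]'
python3 -m inch '[0,-0.01,0,0,0,0,-0.2,0,-0.02,0,0,0,0,-0.2,0,-0.03,0,0,0,0,-0.2,0,-0.03,0,0,0,0,-0.2,0,-0.03,0,0,0,0,-0.2,0,-0.03,0,0,0,0,-0.2,0,0,0,0,0,0,-0.2,0,0,0,0,0,0,-0.2,0,0,0,0,0,0,-0.2,0,0,0,0,0,0,-0.2]'
python3 - <<'E'
from h import *
delta(0,0,0)
S=env.read_camera("scene");D=env.read_camera("side");crop(S,190,140,390,320,"pics/m_scene.png",4);cv2.imwrite("pics/m_side.png",D["pixels"])
W=pts(D); c=D["pixels"].astype(int); g=(c[...,2]-c[...,0]>25); g[:,:250]=0;g[:230]=0;g[330:]=0;g[:,370:]=0
v,u=np.nonzero(g); print(len(u),u.mean(),v.mean(),W[g].mean(0))
E
```

```text
t: 24.05
eef_pos: [598.0, 103.0, 160.2]
tcp_rot: [-1.57, 0.0, -1.73]
ft_force: [0.2, 0.0, -0.8]
opening: 0.503
t: 25.05
eef_pos: [597.6, 102.9, 309.1]
tcp_rot: [-1.573, -0.0, -1.73]
ft_force: [0.1, -1.3, 0.4]
opening: 0.599
t 25.05 pos [597.6 102.9 309.1] rot [-9.010e+01 -2.000e-02 -9.915e+01] q [0.06 0.39 1.47 0.   1.28 0.22] open 0.599 F [ 0.1 -1.3  0.4]
tool delta mm [ 196.5  310.2 -573.1]
6 313.0 282.0 [622.51831244  -6.13382644  21.60482548]
```

View pics/m_scene.png

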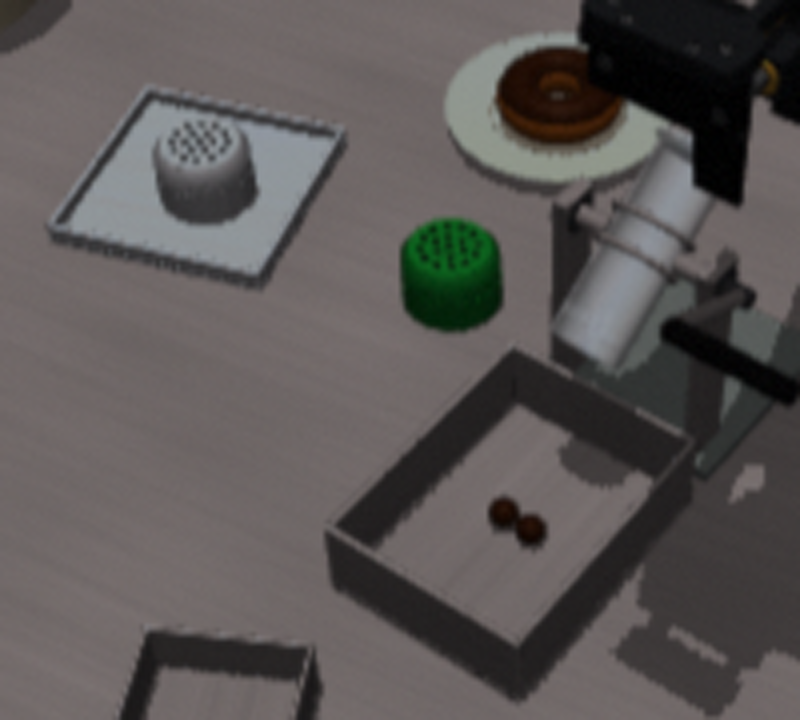

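View pics/m_side.png

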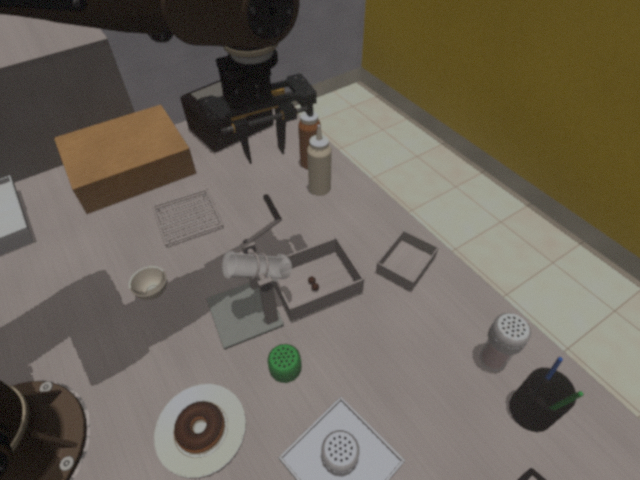

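Everything is in place: the balls are in the pan (side (313,283)), the cap is upright in the tray (side (340,452)) and the gripper is clear. Handing in.

```bash
python3 -c "
from cell import env
print(env.job_done())"
```

```text
the job is handed in; nothing more can be done
None
```

I unscrewed the cap with about 129° of anticlockwise turn and set it upright in the square tray. Then I swung the crank over to about 2.15 rad, worked out from the arc I moved it through, and both malt balls poured into the deep pan. I let go of the crank, backed off upward and handed the job in at about 25 s of the 61 s allowed.

- **Cap:** it stands upright within a few millimetres of the tray centre I measured, with its top at about z = 48 mm.
- **Balls:** the last pictures show both lying together near the middle of the pan floor, clear of the walls.
- **Gripper:** it was clear of everything at hand-in, with wrist force about 1 N.
- **Disagreements:** the views differed by about 5 mm on the tray centre and on the bar's x position, within what the job allows.
- **Unexpected press:** when I set the cap down it met the tray floor about 3 mm higher than I expected. The wrist force briefly read 40 N, well under the 120 N wrist limit, and I eased off before letting go. I took this as a load through the fingers, which the 40 N limit for the arm and gripper body does not cover, but I could not check that.

No check failed, and the hand-in reports no verdict.

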